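# Index a tube carousel to its first reading station

## Robot

A 7-joint arm with a two-finger parallel gripper is mounted at the origin on a cart in front of the work surface, level with it; the furniture and walls round the work are solid. World frame = base frame: x ahead of the robot, y to its left, z up, the work surface at z = 0. Lengths are in mm, angles in rad, forces in N, time in s.
With the tool pointing down it reaches from about 350 to 900 mm from the base axis. Payload 19.9 kg.
Tool frame: the origin (TCP) lies at the very end of the fingers, on their centre line; the grasp point (between the pads) lies bot.pinch_z behind it (bot.pinch_z is the distance from the TCP to the grasp point, in mm); z points along the fingers, y is the line along which they close (so a half turn about z gives the same grasp; the last joint's range is limited). The gripper opens to 85 mm and grips with 20 to 120 N. Pads are 22 mm wide; open, the fingers measure 114 mm over their backs; the gripper's body (76 mm by 85 mm) begins 54 mm behind the grasp point. The pads swing forward as they close: fully open they stand 13 mm farther back than shut.
Start: joints at [-1.345, 0.417, -0.01, 1.614, 0.005, 1.111, -0.053], TCP at [165.371, 602.705, 231.26] pointing down, gripper open.
Joint ranges: [-2.81, 2.81], [-0.39, 2.02], [-1.27, 1.25], [0.06, 2.57], [-1.19, 4.33], [0.19, 2], [-2.82, 2.82]. Speed limits (rad/s): [1.89, 1.89, 2.39, 2.39, 3.01, 3.01, 3.01].

## Interface

Orientations are given as a unit quaternion [w, x, y, z].
In Python, from cell import bot gives the robot as it stands. The module is installed in compiled form; this text tells all that it offers.
- The arm moves only by the tool jog_arm, never from a script. Its arguments are lists of equal length, an entry for each row: "jaw": the finger opening in m, from 0 to 0.0854; "linear": the shift along the tool's x, y, z in m, a list of three; "roll": the turn about the tool's z in degrees. In form: {"jaw": [jaw, ...], "linear": [[tx, ty, tz], ...], "roll": [roll, ...]}. A call has 1 to 12 rows; each row is the pose to reach, as a shift and turn from the pose commanded when the call began, along the tool's axes at that moment; what a row does not reach only later rows make up. A row lasts 1/8 s, in which the tool goes at most 62.5 mm and 10.7 degrees, less where a joint would pass 70% of its speed; a pose out of reach is approached as far as the arm can. A call with a gripper value outside its range is refused whole. The fingers move at their own pace and stop on an object; "squeeze" is the grip in N (left out, the last holds). Time passes only in rows, so rows that repeat a pose let the fingers close. It gives the time, the measured TCP pose, the force, the opening and the grip force at its end, in the units of the state.
- bot.sense(): the state, without advancing time (a new reading comes with each control period).
- bot.capture(name): name is "side" or "top" or "wrist"; returns a dict with "color" (400x640x3 uint8, blue, green, red), "depth" (400x640 float32, mm along the optical axis (not along the pixel's ray), 0 where there is no reading), "intrinsics" (3x3 intrinsics, pixels), "dist" ([k1, k2, p1, p2, k3] as OpenCV has them; the pictures are not rectified), "extrinsics" (4x4, takes a point from world to camera coordinates); the wrist camera has in their place "hand_eye" (4x4, takes a point from camera to tool coordinates, whose origin is the TCP and whose axes are the flange's). Camera axes: x right, y down, z forward; pixel columns grow to the right and rows downward; lengths in mm; the calibration is good to about 2 mm. A picture is of the moment at which its call begins: read the wrist's pose just before it.
- bot.finish_job(): hands the job in; it is judged then, once.
Trained networks look in the newest picture that a camera, given by its name, has taken for a name from the list of things; names that differ only in an ending like _2 or _b are one class to them, and where a whole thing is asked for, a point or a joint stands for the part that bears it (a point fixed in the world has none). Each returns a list of dicts, best first, with "p" (0 to 1); they miss things now and then, are a little off and sometimes report something else, mostly with a low value. They report only what shows in the picture. A call takes as long as a camera call.
- bot.boxes_of(query, camera): "position" ([x, y, z] in mm, in world coordinates, good to about 4 mm: the middle of the surface that is visible of it).
The state is a dict: "time_s": time; "joint_positions": joint angles; "dq": joint speeds; "joint_torque": joint torques, N m; "tcp_pos": TCP position; "orientation": TCP orientation; "contact_force": force on the tool from outside, world axes, zero at the start; "wrist_torque": the same for the moment, N m; "grip_width": opening from 0.0 (shut) to 1.0 (fully open); "gripper_force": force on a finger pad.
Only numpy, scipy, OpenCV 4.12 (cv2) and the standard library are available. Lean on these libraries where they do the work, as an engineer would, in place of code of your own. Each camera call takes 0.05 s, during which the arm holds its last target. There are 200 camera calls.

## Task

The tube carousel is locked at its loading position by the spring index pin under the black knob. Draw the pin by its knob, turn the carousel anticlockwise (seen from above) to the next hole, which brings a tube in front of the reading head, and let the pin drop fully home so that it locks the carousel there; do not go past that hole. The hole has to be found by feel: let the pin ride lightly on the ring and stop as soon as it drops in, never forcing the carousel round against a pin that is in a hole, and leave the things standing round it where they are.

Things in the scene. Friction and masses are not known exactly. Their poses are not given: they have to be found in the camera images.
- carousel: Tube carousel: round grey foot, 254 mm across, fixed to the bench, a flat steel index ring on it (ring top 30 mm up) and an aluminium tube turret turning over it. Origin: centre of its underside, on the turning axis; z up. Tubes stand up to 132 mm high within 56 mm of the axis, none next to the knob. At the start the knob's arm points 22.5 deg clockwise (from above) of the -x axis.
- turret (a joint): Turret angle, rad: 0 at loading (start), grows anticlockwise from above. A long slot in the ring round the loading hole ends by 0.41: keep the pin drawn past it. The next hole, 10 mm wide, is in the adjustable ring with the white reading head, opposite the head: anywhere from 0.61 to 0.96 rad, not measured. More holes follow every 0.785 rad. Drag at the knob about 1 N; the turret stays where left.
- index_pin (a joint): Height of the pin, m: 0 = fully home in a hole, 0.010 to 0.011 = its tip rides on the ring, 0.016 = stop. Above 0.0115 it is clear and the turret turns freely. A spring pushes it down: 4.5 N at 0, 7 N riding, 8 N at the stop. Steel pin, 8 mm thick, round tip, 1 mm of play each way in a hole; it slides freely up and down in the arm and is one with the knob.
- knob (a point): Middle of the fluted black pull knob: upright cylinder, 22 mm across, 24 mm of grip height (from 12 mm below to 12 mm above this point), top 14.5 mm above it, on the pin's own axis, 108 mm from the turning axis, 88 mm above the bench when the pin is home. It rises with the pin and goes round with the turret. Under it (21 mm down and lower) is a hexagon sleeve, 21 mm wide, on a 30 mm wide arm.
- timer_mid (a point): Centre of a loose white bench timer, 52 x 72 x 34 mm, beside the carousel: leave alone.
- oil_bottle_mid (a point): Centre of a small loose amber bottle with a black cap, 31 mm across, 68 mm high, beside the carousel: leave alone.
- slip_box_mid (a point): Centre of a loose white box of cover slips, 33 x 33 x 16 mm, in front of the carousel: leave alone.

How it is judged:
By the outcome, as a careful person would: the job done as asked, in the order asked, and still so for the second after the job is handed in, with the robot touching nothing.
It also fails if it takes over 51 s, if anything falls off the work surface, if the arm or the gripper's body presses on something with over 40 N, if the wrist force passes 120 N, or if a joint passes its speed limit or range.

## Working session

There is one attempt and no reset: what is moved stays moved. The work goes in short steps, Python scripts to look and compute and a tool call to move; the robot and the scene stay as the last step left them, time stands still between calls to the robot, and variables do not carry over. Pictures are saved under pics/ and viewed, at most 10 in all, crops included, and the job is handed in when it is done.

Besides the shell and the picture viewer there is one more tool, called by a JSON object that holds its "op" and its "data", one argument or row to a line. jog_arm: Moves the arm, as the interface text tells. Its arguments: {"type":"object","properties":{"jaw":{"type":"array","items":{"type":"number"}},"linear":{"type":"array","items":{"type":"array","items":{"type":"number"}}},"roll":{"type":"array","items":{"type":"number"}},"squeeze":{"type":"number"}},"required":["jaw","linear","roll"]}

```bash
mkdir -p pics; python3 - <<'E'
from cell import bot
import cv2
s=bot.sense();print(s, bot.pinch_z)
for c in ("top","side"):
    r=bot.capture(c);cv2.imwrite(f"pics/{c}1.png",r["color"])
    for q in ("carousel","knob","timer_mid","oil_bottle_mid","slip_box_mid"):
        print(c,q,[(x["p"],x["position"]) for x in bot.boxes_of(q,c)[:2]])
E
```

```text
{'time_s': 0.0, 'joint_positions': array([-1.34449652,  0.41796676, -0.01027092,  1.6141711 ,  0.00470006,
        1.11071287, -0.0530033 ]), 'dq': array([-0.0002276 ,  0.00042622, -0.00053244, -0.00020016,  0.00045266,
       -0.00220518,  0.00124748]), 'joint_torque': array([-3.32585487e-04, -8.64450645e+01,  6.78563230e-01, -4.34881175e+01,
        1.91199296e-02,  7.47571554e-03, -3.46040099e-05]), 'tcp_pos': array([165.31765489, 602.37650533, 230.66622132]), 'orientation': array([-3.00329146e-05,  1.33512195e-01,  9.91046978e-01, -6.16682959e-04]), 'contact_force': array([0.48465347, 0.086318  , 0.1240424 ]), 'wrist_torque': array([-0.02230062, -0.01750439, -0.01435883]), 'gripper_force': 0.0, 'grip_width': 0.9980973665316407} 18.700000000000003
top carousel [(0.92, [583.0, -81.6, 27.8]), (0.25, [424.3, -55.5, 15.8])]
top knob []
top timer_mid [(0.9, [674.9, 77.9, 25.4])]
top oil_bottle_mid [(0.5, [478.3, -246.9, 49.3])]
top slip_box_mid [(0.55, [426.3, -56.8, 17.3])]
side carousel [(0.81, [601.0, -52.5, 37.8])]
side knob [(0.62, [491.0, -41.8, 96.8])]
side timer_mid [(0.81, [679.7, 89.0, 27.4])]
side oil_bottle_mid [(0.48, [487.7, -242.8, 42.4])]
side slip_box_mid [(0.41, [427.0, -54.3, 14.7]), (0.3, [601.3, -54.2, 35.0])]
```

View pics/top1.png

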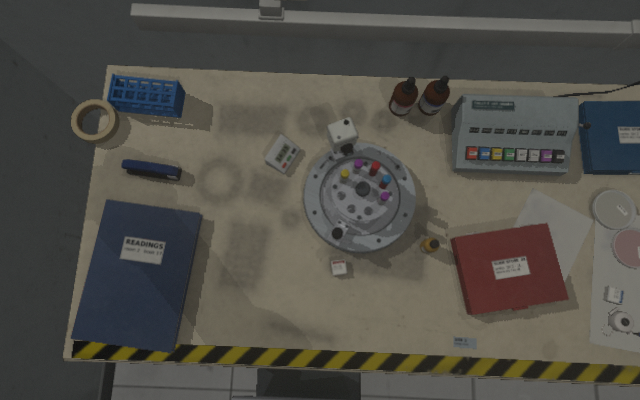

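View pics/side1.png

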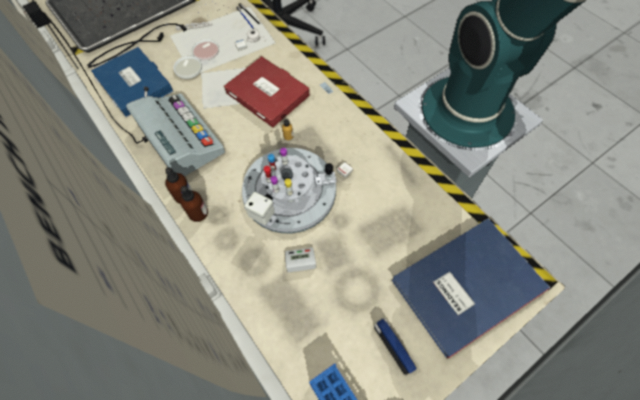

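The top view shows the carousel hub at about (362,190), knob at (337,233), white reading head at (342,132), slip box at (338,267), timer at (282,154) and bottle at (430,244). The side view agrees. Next I'll refine the axis, knob and head from the depth data.

```bash
cat > h.py <<'E'
import numpy as np, cv2
from cell import bot
def cloud(r, T_wc=None):
    d=r["depth"]; v,u=np.nonzero(d>0)
    p=cv2.undistortPoints(np.float32(np.c_[u,v])[:,None],r["intrinsics"],np.array(r["dist"]))[:,0]
    z=d[v,u]; P=np.c_[p*z[:,None],z,np.ones(len(z))]
    T=np.linalg.inv(r["extrinsics"]) if T_wc is None else T_wc
    return (P@T.T)[:,:3], np.c_[u,v], r["color"][v,u].astype(int)
def near(P,c,rad): return np.hypot(P[:,0]-c[0],P[:,1]-c[1])<rad
E
python3 - <<'E'
from h import *
from scipy.optimize import least_squares
for c in ("top","side"):
    P,uv,col=cloud(bot.capture(c))
    m=near(P,(590,-76),180)
    ring=P[m&(P[:,2]>12)&(P[:,2]<36)]
    # outer edge of foot: per-angle outermost
    cen=np.array([590.,-76])
    for _ in range(5):
        a=np.arctan2(ring[:,1]-cen[1],ring[:,0]-cen[0]); r=np.hypot(*(ring[:,:2]-cen).T)
        ok=r<135; e=[ring[ok][(np.abs(a[ok]-t)<.05)] for t in np.arange(-3.1,3.1,.1)]
        e=np.array([q[np.argmax(np.hypot(*(q[:,:2]-cen).T)),:2] for q in e if len(q)])
        s=least_squares(lambda x:np.hypot(*(e-x[:2]).T)-x[2],[*cen,125],loss="soft_l1"); cen=s.x[:2]
    print(c,"axis",s.x)
    k=P[near(P,(488,-44),35)&(P[:,2]>93)&(P[:,2]<112)]; print("knob",len(k),k.mean(0),np.median(k,0),k.min(0),k.max(0))
    hd=P[m&(np.hypot(*(P[:,:2]-cen).T)>85)&(P[:,0]>cen[0]+40)&(P[:,2]>45)]
    print("head",len(hd),np.median(hd,0),hd.min(0),hd.max(0))
    t=P[near(P,cen,60)&(P[:,2]>100)&(P[:,2]<140)];print("hub/tubes",len(t))
    for n,q in(("knob",np.median(k,0)),("head",np.median(hd,0))):
        print(n,np.degrees(np.arctan2(q[1]-cen[1],q[0]-cen[0])),np.hypot(*(q[:2]-cen)))
E
```

```text
top axis [583.18771759 -98.28322359 124.60055458]
knob 96 [488.64066195 -47.99575234 102.15069301] [488.73789708 -48.58335701 102.38432258] [479.01390223 -59.28472883  93.32688048] [499.25039315 -36.8902039  106.63859428]
head 829 [685.86691211 -50.82185686 136.89561698] [657.61125568 -83.00324505  80.34845747] [723.95704697 -18.10730232 143.20826231]
hub/tubes 474
knob 152.2464785287611 106.72790325375856
head 24.8077789824162 113.1176304510588
side axis [583.9962259  -94.10858195 124.99007298]
knob 62 [490.29318771 -43.36949224 100.96749452] [490.53924324 -42.31277184 101.74638829] [478.24458399 -52.84634     93.36435474] [500.69712525 -34.08622557 106.62249498]
head 667 [698.01248085 -37.49903815 135.42497837] [659.21084032 -76.17027843  79.1796358 ] [724.77602374 -14.84551266 143.19378065]
hub/tubes 396
knob 151.0038651057786 106.8504260749597
head 26.404589276239406 127.29629548370231
```

{"op": "jog_arm", "data": {
  "jaw": [0.085, 0.085, 0.085, 0.085, 0.085, 0.085, 0.085, 0.085, 0.085, 0.085, 0.085, 0.085],
  "linear": [
    [-0.04, -0.045, 0],
    [-0.08, -0.09, 0],
    [-0.12, -0.135, 0],
    [-0.16, -0.18, 0],
    [-0.2, -0.225, 0],
    [-0.24, -0.27, 0],
    [-0.28, -0.315, 0],
    [-0.32, -0.36, 0],
    [-0.36, -0.405, 0],
    [-0.4, -0.45, 0],
    [-0.44, -0.495, 0],
    [-0.475, -0.535, 0]
  ],
  "roll": [0, 0, 0, 0, 0, 0, 0, 0, 0, 3, 8, 14]
}}

```text
time_s: 2.2
tcp_pos: [482.6, -41.0, 231.7]
orientation: [0.0, 0.255, 0.967, 0.0]
contact_force: [0.8, 1.2, -0.4]
grip_width: 0.997
gripper_force: 0.0
```

```bash
cat >> h.py <<'E'
from scipy.spatial.transform import Rotation as R
def wrist():
    s=bot.sense(); r=bot.capture("wrist"); q=s["orientation"]
    T=np.eye(4);T[:3,:3]=R.from_quat([*q[1:],q[0]]).as_matrix();T[:3,3]=s["tcp_pos"]
    return s,r,T@r["hand_eye"]
E
python3 - <<'E'
from h import *
s,r,T=wrist(); cv2.imwrite("pics/w1.png",r["color"])
P,uv,col=cloud(r,T)
k=near(P,(489,-46),30)&(P[:,2]>97)&(P[:,2]<108)
print(s["tcp_pos"],k.sum(),np.median(P[k],0),P[k].min(0),P[k].max(0),uv[k].mean(0),uv[k].min(0),uv[k].max(0))
print(bot.boxes_of("knob","wrist")[:2])
E
```

```text
[482.60117372 -40.99432542 231.6969055 ] 547 [488.20891385 -46.04886463 102.57169663] [477.94469088 -58.25278653  97.02309622] [500.87318919 -35.78342812 105.4539071 ] [319.26873857 201.65265082] [306 188] [332 214]
[{'position': [487.6, -43.5, 107.7], 'p': 0.58}]
```

View pics/w1.png

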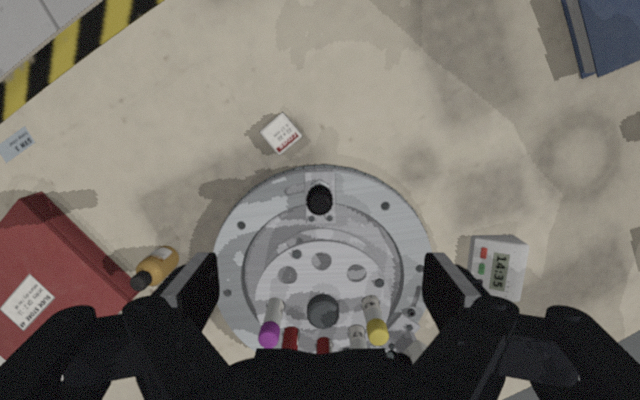

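The wrist view shows the knob at (319,200), with the hub straight below it at (322,310). That means the fingers already close along the tangent. The knob is at about (488.5,-47) and the axis at about (584,-97).

{"op": "jog_arm", "data": {
  "jaw": [0.06, 0.06, 0.06, 0.06, 0.06, 0.05, 0.04, 0.032],
  "linear": [
    [-0.004, -0.001, 0.03],
    [-0.008, -0.0023, 0.07],
    [-0.008, -0.0023, 0.1],
    [-0.008, -0.0023, 0.125],
    [-0.008, -0.0023, 0.145],
    [-0.008, -0.0023, 0.157],
    [-0.008, -0.0023, 0.157],
    [-0.008, -0.0023, 0.157]
  ],
  "roll": [0, 0, 0, 0, 0, 0, 0, 0],
  "squeeze": 20
}}

```text
time_s: 3.3
tcp_pos: [488.1, -44.8, 75.0]
orientation: [0.0, 0.253, 0.967, 0.0]
contact_force: [0.7, -0.4, -0.7]
grip_width: 0.373
gripper_force: 0.0
```

```bash
python3 - <<'E'
from h import *
s,r,T=wrist(); cv2.imwrite("pics/w2.png",r["color"]); print(s["contact_force"],s["grip_width"],s["tcp_pos"])
E
```

```text
[ 0.70673128 -0.37362513 -0.73117601] 0.3725672715770538 [488.1447835  -44.83111515  75.00480569]
```

View pics/w2.png

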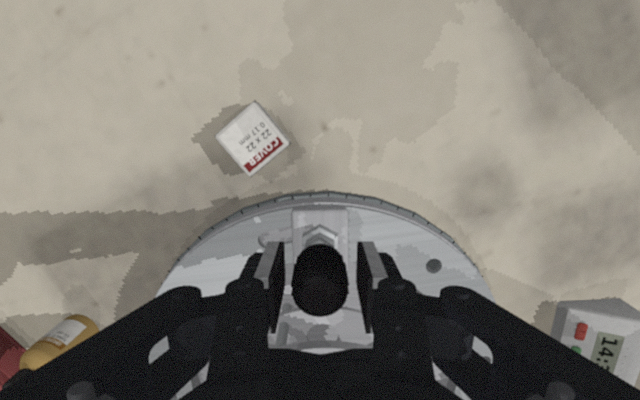

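The jaws straddle the knob (293–348) with 10 px of gap on the left and 14 px on the right. I'll shift about 1 mm and grip.

{"op": "jog_arm", "data": {
  "jaw": [0.032, 0.025, 0.018, 0.016, 0.016],
  "linear": [
    [-0.001, -0.0012, 0],
    [-0.001, -0.0012, 0],
    [-0.001, -0.0012, 0],
    [-0.001, -0.0012, 0],
    [-0.001, -0.0012, 0]
  ],
  "roll": [0, 0, 0, 0, 0],
  "squeeze": 30
}}

```text
time_s: 3.98
tcp_pos: [488.2, -46.4, 74.7]
orientation: [0.0, 0.253, 0.967, 0.0]
contact_force: [-1.8, 0.2, 6.0]
grip_width: 0.251
gripper_force: 29.4
```

{"op": "jog_arm", "data": {
  "jaw": [0.016, 0.016, 0.016, 0.016],
  "linear": [
    [0, 0, -0.005],
    [0, 0, -0.01],
    [0, 0, -0.0145],
    [0, 0, -0.0145]
  ],
  "roll": [0, 0, 0, 0]
}}

```text
time_s: 4.47
tcp_pos: [488.1, -46.4, 89.1]
orientation: [0.0, 0.253, 0.967, 0.0]
contact_force: [3.9, -1.5, -7.5]
grip_width: 0.24
gripper_force: 29.7
```

```bash
cat >> h.py <<'E'
def arc(a,ths,r=108):
    for t in ths: print(f"{t:.3f} [{r*(np.cos(a+t)-np.cos(a))/1000:.4f}, {-r*(np.sin(a+t)-np.sin(a))/1000:.4f}] roll {-np.degrees(t):.1f}")
E
python3 -c "
from h import *
arc(.031,np.arange(.065,.53,.065))"
```

```text
0.065 [-0.0004, -0.0070] roll -3.7
0.130 [-0.0013, -0.0140] roll -7.4
0.195 [-0.0027, -0.0209] roll -11.2
0.260 [-0.0045, -0.0276] roll -14.9
0.325 [-0.0067, -0.0343] roll -18.6
0.390 [-0.0094, -0.0408] roll -22.3
0.455 [-0.0125, -0.0471] roll -26.1
0.520 [-0.0159, -0.0532] roll -29.8
```

{"op": "jog_arm", "data": {
  "jaw": [0.016, 0.016, 0.016, 0.016, 0.016],
  "linear": [
    [-0.0004, -0.007, -0.0],
    [-0.0013, -0.014, 0],
    [-0.0027, -0.0209, 0],
    [-0.0045, -0.0276, 0],
    [-0.0045, -0.0276, 0]
  ],
  "roll": [-3.7, -7.4, -11.2, -14.9, -14.9]
}}

```text
time_s: 5.1
tcp_pos: [478.4, -73.1, 88.8]
orientation: [0.0, 0.126, 0.992, -0.0]
contact_force: [3.5, -0.9, -7.6]
grip_width: 0.245
gripper_force: 29.8
```

{"op": "jog_arm", "data": {
  "jaw": [0.016, 0.016, 0.016, 0.016, 0.016],
  "linear": [
    [-0.0004, -0.007, 0],
    [-0.0013, -0.014, 0],
    [-0.0027, -0.0209, 0],
    [-0.0045, -0.0276, 0],
    [-0.0045, -0.0276, 0]
  ],
  "roll": [-3.7, -7.4, -11.2, -14.9, -14.9]
}}

```text
time_s: 5.72
tcp_pos: [475.8, -100.6, 88.7]
orientation: [-0.0, -0.003, 1.0, -0.0]
contact_force: [3.1, -1.3, -7.6]
grip_width: 0.243
gripper_force: 29.8
```

```bash
python3 - <<'E'
from h import *
for a in [(.031,np.arange(.0093,.12,.0093))]: arc(*a)
P,uv,col=cloud(bot.capture("top"))
hd=near(P,(690,-50),60)&(P[:,2]>125)
print(cv2.minAreaRect(np.float32(P[hd][:,:2])))
s=bot.sense();print(s["tcp_pos"],s["orientation"],s["contact_force"])
E
```

```text
0.009 [-0.0000, -0.0010] roll -0.5
0.019 [-0.0001, -0.0020] roll -1.1
0.028 [-0.0001, -0.0030] roll -1.6
0.037 [-0.0002, -0.0040] roll -2.1
0.046 [-0.0003, -0.0050] roll -2.7
0.056 [-0.0004, -0.0060] roll -3.2
0.065 [-0.0004, -0.0070] roll -3.7
0.074 [-0.0005, -0.0080] roll -4.3
0.084 [-0.0007, -0.0090] roll -4.8
0.093 [-0.0008, -0.0100] roll -5.3
0.102 [-0.0009, -0.0110] roll -5.9
0.112 [-0.0010, -0.0120] roll -6.4
((695.2266845703125, -50.52582550048828), (47.01150894165039, 54.379188537597656), 24.045013427734375)
[ 475.88948119 -100.39255068   88.7469452 ] [-4.61665437e-05 -2.57477813e-03  9.99996683e-01 -4.17676357e-05] [ 2.54700568 -1.31352657 -6.88189965]
```

{"op": "jog_arm", "data": {
  "jaw": [0.016, 0.016, 0.0235, 0.0235, 0.0235, 0.0235],
  "linear": [
    [0, 0, 0.002],
    [0, 0, 0.0035],
    [0, 0, 0.0035],
    [0, 0, 0.0035],
    [0, 0, 0.007],
    [0, 0, 0.008]
  ],
  "roll": [0, 0, 0, 0, 0, 0]
}}

```text
time_s: 6.52
tcp_pos: [475.7, -100.4, 80.6]
orientation: [-0.0, -0.004, 1.0, -0.0]
contact_force: [0.2, -0.1, 0.6]
grip_width: 0.273
gripper_force: 0.0
```

```bash
cat >> h.py <<'E'
def feel():
    s=bot.sense(); p=s["tcp_pos"][:2]-np.array([583.8,-96.7]); th=(np.degrees(np.arctan2(p[1],p[0]))-152.3)%360
    r,t=(p/np.hypot(*p)),0; tt=np.array([-r[1],r[0]])
    P,uv,col=cloud(bot.capture("side")); k=near(P,s["tcp_pos"][:2],16)
    print("th %.3f r %.1f z %.1f Ftan %.1f Frad %.1f Fz %.1f w %.1f gf %.1f"%(np.radians(th),np.hypot(*p),s["tcp_pos"][2],s["contact_force"][:2]@tt,s["contact_force"][:2]@r,s["contact_force"][2],s["grip_width"]*85.4,s["gripper_force"]))
    return s
E
python3 -c "
from h import *
feel()
s,r,T=wrist();P,uv,c=cloud(r,T);k=near(P,s['tcp_pos'][:2],14)&(P[:,2]<125);print(len(P[k]),np.median(P[k],0),np.percentile(P[k][:,2],[10,50,90]))
cv2.imwrite('pics/w3.png',r['color'])"
```

```text
th 0.518 r 108.1 z 80.6 Ftan 0.2 Frad -0.2 Fz 0.6 w 23.3 gf 0.0
6206 [ 471.93460903 -100.56714403  108.02564849] [ 47.5759478  108.02564849 114.26469037]
```

View pics/w3.png

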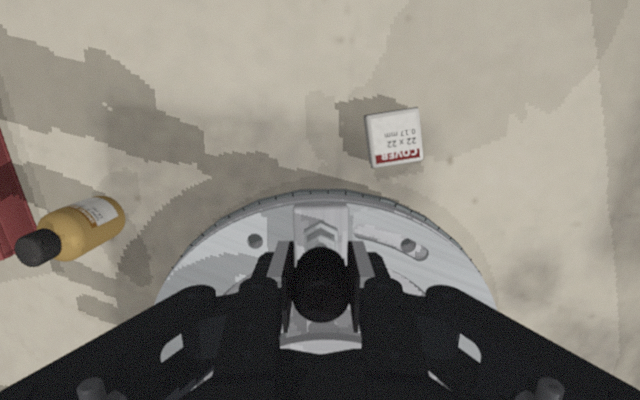

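The loading hole and slot are at (408,245) and the next hole is at (256,240). The pin is riding and the knob sits between loose jaws. I'll work out that hole's angle now and use it as a guide for the feeling.

```bash
python3 - <<'E'
from h import *
s,r,T=wrist()
for u in ((256,240.5),(408,244)):
    p=cv2.undistortPoints(np.float32([[u]]),r["intrinsics"],np.array(r["dist"]))[0,0]
    d=T[:3,:3]@[*p,1]; o=T[:3,3]; q=o+d*(30-o[2])/d[2]; v=q[:2]-[583.8,-96.7]
    print(q,np.hypot(*v),np.radians((np.degrees(np.arctan2(v[1],v[0]))-152.3)%360))
E
```

```text
[ 486.44409089 -139.91953111   30.        ] 106.51807784226368 0.9012536289432204
[488.01558867 -48.01899676  30.        ] 107.44530483086231 0.013242210390360585
```

{"op": "jog_arm", "data": {
  "jaw": [0.0235, 0.0235, 0.0235, 0.0235, 0.0235, 0.0235],
  "linear": [
    [-0.0001, -0.003, 0],
    [-0.0004, -0.006, 0],
    [-0.0007, -0.009, 0],
    [-0.001, -0.012, 0],
    [-0.0015, -0.015, 0],
    [-0.002, -0.0179, 0]
  ],
  "roll": [-1.6, -3.2, -4.8, -6.4, -8.0, -9.7]
}}

```text
time_s: 7.42
tcp_pos: [478.1, -118.5, 80.9]
orientation: [0.0, -0.089, 0.996, 0.0]
contact_force: [-0.2, 5.8, 1.7]
grip_width: 0.274
gripper_force: 2.9
```

{"op": "jog_arm", "data": {
  "jaw": [0.0235, 0.0235, 0.0235],
  "linear": [
    [-0.0001, -0.002, 0],
    [-0.0002, -0.004, 0],
    [-0.0004, -0.006, 0]
  ],
  "roll": [-1.1, -2.1, -3.2]
}}

```text
time_s: 7.8
tcp_pos: [479.5, -124.4, 80.8]
orientation: [0.0, -0.117, 0.993, -0.0]
contact_force: [-1.0, 2.3, 1.4]
grip_width: 0.272
gripper_force: 1.0
```

```bash
cat >> h.py <<'E'
def knobz():
    s,r,T=wrist();P,uv,c=cloud(r,T)
    k=near(P,s['tcp_pos'][:2],9)&(P[:,2]>85)&(P[:,2]<125); print("knob top z",np.percentile(P[k][:,2],[25,50,75]).round(1), "at",np.median(P[k],0).round(1))
E
python3 -c "
from h import *
feel();knobz();arc(.031,np.arange(.007,.09,.007))"
```

```text
th 0.743 r 107.9 z 80.8 Ftan -2.4 Frad 0.3 Fz 1.4 w 23.3 gf 1.0
knob top z [112.9 113.4 113.8] at [ 478.7 -124.9  113.4]
0.007 [-0.0000, -0.0008] roll -0.4
0.014 [-0.0001, -0.0015] roll -0.8
0.021 [-0.0001, -0.0023] roll -1.2
0.028 [-0.0001, -0.0030] roll -1.6
0.035 [-0.0002, -0.0038] roll -2.0
0.042 [-0.0002, -0.0045] roll -2.4
0.049 [-0.0003, -0.0053] roll -2.8
0.056 [-0.0004, -0.0060] roll -3.2
0.063 [-0.0004, -0.0068] roll -3.6
0.070 [-0.0005, -0.0075] roll -4.0
0.077 [-0.0006, -0.0083] roll -4.4
0.084 [-0.0007, -0.0090] roll -4.8
```

The knob top is at 113.4 mm, so the pin is riding, with about 2.4 N of drag.

{"op": "jog_arm", "data": {
  "jaw": [0.0235, 0.0235, 0.0235, 0.0235, 0.0235],
  "linear": [
    [-0.0001, -0.0015, 0],
    [-0.0001, -0.003, 0],
    [-0.0002, -0.0045, 0],
    [-0.0004, -0.006, 0],
    [-0.0005, -0.0075, 0]
  ],
  "roll": [-0.8, -1.6, -2.4, -3.2, -4.0]
}}

```text
time_s: 8.52
tcp_pos: [481.6, -131.5, 80.8]
orientation: [-0.0, -0.151, 0.988, -0.0]
contact_force: [-0.4, 1.8, -0.6]
grip_width: 0.275
gripper_force: 0.9
```

```bash
python3 -c "
from h import *
feel();knobz()"
```

```text
th 0.812 r 107.9 z 80.8 Ftan -1.8 Frad -0.2 Fz -0.6 w 23.5 gf 0.9
knob top z [113.  113.5 113.9] at [ 481.  -131.9  113.5]
```

{"op": "jog_arm", "data": {
  "jaw": [0.0235, 0.0235, 0.0235],
  "linear": [
    [0, -0.001, 0],
    [-0.0001, -0.002, 0],
    [-0.0001, -0.003, 0]
  ],
  "roll": [-0.5, -1.1, -1.6]
}}

```text
time_s: 9.0
tcp_pos: [482.7, -134.3, 80.8]
orientation: [-0.0, -0.165, 0.986, -0.0]
contact_force: [-0.7, 2.1, 0.8]
grip_width: 0.273
gripper_force: 0.7
```

```bash
python3 -c "
from h import *
feel();knobz()"
```

```text
th 0.839 r 107.9 z 80.8 Ftan -2.2 Frad -0.0 Fz 0.8 w 23.3 gf 0.7
knob top z [113.  113.4 113.8] at [ 482.  -134.7  113.4]
```

{"op": "jog_arm", "data": {
  "jaw": [0.0235, 0.0235],
  "linear": [
    [0, -0.0008, 0],
    [-0.0001, -0.0016, 0]
  ],
  "roll": [-0.4, -0.8]
}}

```text
time_s: 9.35
tcp_pos: [483.3, -135.8, 80.8]
orientation: [0.0, -0.172, 0.985, -0.0]
contact_force: [-0.7, 0.2, 1.0]
grip_width: 0.275
gripper_force: 0.0
```

```bash
python3 -c "
from h import *
feel();knobz()"
```

```text
th 0.855 r 107.8 z 80.8 Ftan -0.5 Frad 0.5 Fz 1.0 w 23.5 gf 0.0
knob top z [112.3 112.8 113.2] at [ 482.6 -136.2  112.8]
```

The knob top is slightly lower, so the round tip may be at the hole's edge. I'll take a smaller step.

{"op": "jog_arm", "data": {
  "jaw": [0.0235, 0.0235],
  "linear": [
    [0, -0.0005, 0],
    [0, -0.001, 0]
  ],
  "roll": [-0.3, -0.5]
}}

```text
time_s: 9.7
tcp_pos: [483.7, -136.8, 80.9]
orientation: [0.0, -0.176, 0.984, -0.0]
contact_force: [0.3, -1.6, -1.0]
grip_width: 0.272
gripper_force: 0.7
```

```bash
python3 -c "
from h import *
feel();knobz()"
```

```text
th 0.864 r 107.9 z 80.9 Ftan 1.6 Frad 0.3 Fz -1.0 w 23.2 gf 0.7
knob top z [111.2 111.7 112.2] at [ 482.9 -137.2  111.7]
```

The tangential force has reversed and the knob is sinking: the tip is drawing itself into the hole. I'll follow it in fine steps.

{"op": "jog_arm", "data": {
  "jaw": [0.0235, 0.0235],
  "linear": [
    [0, -0.0005, 0],
    [0, -0.001, 0]
  ],
  "roll": [-0.3, -0.5]
}}

```text
time_s: 10.05
tcp_pos: [484.0, -137.6, 80.8]
orientation: [-0.0, -0.18, 0.984, -0.0]
contact_force: [1.0, -2.2, -1.6]
grip_width: 0.275
gripper_force: 1.2
```

```bash
python3 -c "
from h import *
feel();knobz()"
```

```text
th 0.872 r 107.9 z 80.8 Ftan 2.4 Frad -0.1 Fz -1.6 w 23.5 gf 1.2
knob top z [109.9 110.5 110.9] at [ 483.2 -138.1  110.5]
```

The spring is now pulling the pin in against the leading finger, so I'll open the jaws and let it seat itself.

{"op": "jog_arm", "data": {
  "jaw": [0.028, 0.034, 0.034],
  "linear": [
    [0, -0.0005, 0],
    [0, -0.0005, 0],
    [0, -0.0005, 0]
  ],
  "roll": [0, 0, 0]
}}

```text
time_s: 10.52
tcp_pos: [484.1, -138.0, 80.8]
orientation: [-0.0, -0.18, 0.984, 0.0]
contact_force: [0.3, 0.3, 0.3]
grip_width: 0.398
gripper_force: 0.0
```

```bash
python3 -c "
from h import *
feel();knobz()"
```

```text
th 0.876 r 107.9 z 80.8 Ftan -0.2 Frad -0.4 Fz 0.3 w 34.0 gf 0.0
knob top z [101.9 102.9 103.4] at [ 482.8 -138.   102.9]
```

It dropped: the knob top is at 102.9 mm, against 102.6 mm when home at the start. I'll withdraw straight up and check.

{"op": "jog_arm", "data": {
  "jaw": [0.045, 0.05, 0.05, 0.05, 0.05, 0.05, 0.05],
  "linear": [
    [0, 0, 0],
    [0, 0, -0.005],
    [0, 0, -0.03],
    [0, 0, -0.07],
    [0, 0, -0.12],
    [0, 0, -0.15],
    [0, 0, -0.15]
  ],
  "roll": [0, 0, 0, 0, 0, 0, 0]
}}

```text
time_s: 11.5
tcp_pos: [485.1, -138.3, 233.2]
orientation: [0.002, -0.18, 0.984, -0.001]
contact_force: [0.3, -0.2, -1.2]
grip_width: 0.585
gripper_force: 0.0
```

```bash
python3 - <<'E'
from h import *
s,r,T=wrist();P,uv,c=cloud(r,T)
k=near(P,(483.5,-138),30)&(P[:,2]>97)&(P[:,2]<114);q=np.median(P[k],0);print(q,k.sum(),np.radians((np.degrees(np.arctan2(q[1]+96.7,q[0]-583.8))-152.3)%360))
cv2.imwrite("pics/w4.png",r["color"])
bot.capture("top")
for n in ("timer_mid","oil_bottle_mid","slip_box_mid"): print(n,[x["position"] for x in bot.boxes_of(n,"top")[:1]])
E
```

```text
[ 484.36465802 -140.56204402  102.55299585] 546 0.8988936694408809
timer_mid [[675.5, 79.1, 26.3]]
oil_bottle_mid []
slip_box_mid [[427.6, -57.2, 14.5]]
```

View pics/w4.png

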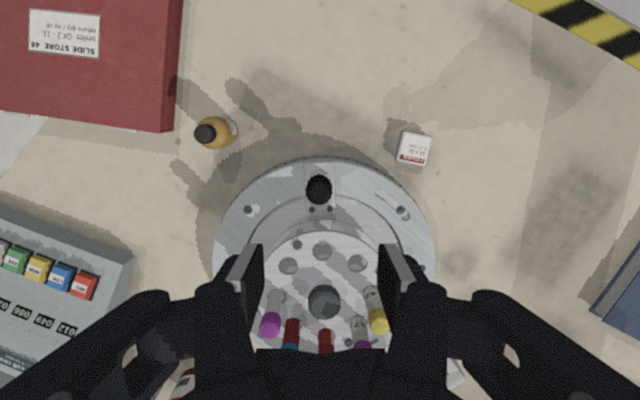

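The picture shows the knob home at (319,188), its top at 102.55 mm exactly as at the start and about 0.89 rad round. The bottle at (215,132) and slip box at (414,148) are still standing, and the gripper is clear.

```bash
python3 -c "
from cell import bot
print(bot.finish_job())"
```

```text
the job is handed in; nothing more can be done
None
```

The carousel is turned anticlockwise about 0.89 rad to the next hole, and the pin dropped in under its own spring and sits fully home (knob top at 102.6 mm, as at the start); the timer and slip box measured unmoved, the bottle is still standing in the last picture, the arm is clear, and the job was handed in at about 12 s.

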